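# Pin the flask holder and press the round flask down into its sprung ring

## Task

Lock the flask holder first: take the red-knobbed pin out of its blue block, push it down through the hole in the holder's flange until the knob rests on the flange, and let go of it. Then set the round amber flask upright in the holder's orange sprung ring and press the flask straight down, touching only the flask and not the holder, until the ring is at the bottom of its travel; finish while still holding it pressed down there. Leave the two bottles and the beaker where they stand.

Things in the scene. Friction and masses are not known exactly. Their poses are not given: they have to be found in the camera images.
- holder: flask holder, fixed. Origin on the bench under the orange ring; z up, x from ring to flange. Grey plate x -65 to +125, 116 wide, 14 thick; aluminium on it to 22 mm under the ring; flange 62 x 56 mm, top at 26 mm, centred at x = 94. Three guide rods with nuts (tops at 70 mm, the highest part) 45 mm from the ring axis at 60, 180, 300 deg from +x.
- flange_hole (a point): centre of the mouth of the round hole in the flange, on the flange's upper face, 26 mm above the bench; hole 12 mm diameter with a 2 mm chamfer, going vertically right through flange and bottom plate to the bench (26 mm); axes as the holder's
- ring_seat (a point): centre of the upper edge of the orange sprung ring (inner diameter 48, outer 68, height 12 mm, three ears to 53 mm radius); 66 mm above the bench when unpressed; moves down with the ring; z up. The seated flask's bulb centre lies about 21 mm above this point.
- ring (a joint): how far the ring is pressed down, m: 0 = up (unpressed), 0.018 = bottom stop. Springs push it up with about 3.4 N at 0 (it does not sink under the flask's own weight) rising 0.35 N per mm to about 9.7 N at the bottom; it springs back up when let go.
- pin: locking pin, upright in the blue block at the start. Origin at the lower tip, z along the pin to the knob. Steel shank 8 mm diameter, 24 mm long, with a half-round end; above it a red cylindrical knob 18 mm diameter from 24 to 60 mm, whose lower face is the shoulder that comes to rest on the flange. 50 g.
- pin_tip (a point): lower tip of the pin (its origin)
- pin_block: blue block that parks the pin, 60 x 60 x 28 mm, fixed; origin on the bench under its centre; the pin's shoulder rests on its top, 28 mm above the bench
- flask: round-bottomed amber flask, about 120 g, standing in the cork ring at the start. Origin at the lowest point of the bulb, z along the axis to the stopper. Bulb 64 mm diameter, its centre 32 mm above the origin; straight cylindrical neck 26 mm diameter from 61 to 108 mm, then a fixed blue stopper of the same diameter to 122 mm (flat top).
- flask_bulb (a point): centre of the flask's bulb, 32 mm above the flask's lowest point
- cork_ring: cork ring that carries the flask at the start, fixed; outer diameter 76, inner 44, height 25 mm; origin on the bench under its centre; the flask's lowest point is about 16 mm above the bench there
- reagent_bottle: bystander: amber bottle with blue cap, 60 mm diameter, 125 mm high; origin under its centre
- white_bottle: bystander: white plastic bottle, 58 mm diameter, 115 mm high; origin under its centre
- beaker: bystander: glass beaker, 62 mm rim diameter, 75 mm high; origin under its centre
There are look-alikes about, which are no part of the job. Of the things that look like the holder, take the one that is nearest to the robot's base at the start.

How it is judged (in metres and radians):
On the way, in this order (a step that is already met when the one before it is completed fails the run):
1. the pin is through the flange hole, its knob on the flange, and let go (horizontal distance between pin_tip and flange_hole below 0.006 m and z of pin_tip in the frame of flange_hole below -0.02 m and angle between pin's own z axis and vertical below 0.2 rad and contact force between each of the arm, the fingers and pin below 0.1 N), for 0.2 s.
2. the flask sits upright in the orange ring (horizontal distance between flask_bulb and ring_seat below 0.006 m and z of flask_bulb in the frame of ring_seat between 0.015 and 0.025 m and angle between flask's own z axis and vertical below 0.2 rad), for 0.1 s.
At the end, for the whole second after the job is handed in: Pin untouched, within 6 mm and 0.2 rad of the hole axis, tip 20 mm or more below the flange top. Flask in the ring: within 6 mm, 0.2 rad, bulb centre 15-25 mm above it. Robot presses it at rest: ring down over 14 mm, over 3 N flask on holder, over 2 N robot on flask, under 0.5 N robot on holder (all of step 1 and all of step 2 and value of joint ring above 0.014 m and contact force between flask and holder above 3 N and contact force between any of the fingers, the arm and flask above 2 N and contact force between each of the fingers, the arm and holder below 0.5 N and linear speed of flask below 0.02 m/s); the arm keeps its last pose, push and grip.
It fails at once if the reagent bottle is pushed away or tipped (distance of reagent_bottle from where it was at the start of the episode above 0.03 m or angle between reagent_bottle's own z axis and vertical above 0.3 rad).
It fails at once if the white bottle is pushed away or tipped (distance of white_bottle from where it was at the start of the episode above 0.03 m or angle between white_bottle's own z axis and vertical above 0.3 rad).
It fails at once if the beaker is pushed away or tipped (distance of beaker from where it was at the start of the episode above 0.03 m or angle between beaker's own z axis and vertical above 0.3 rad).
It also fails if it takes over 51 s, if anything falls off the work surface, if the arm or the gripper's body presses on something with over 40 N, if the wrist force passes 120 N, or if a joint passes its speed limit or range.

## Robot

A 6-joint arm with a two-finger parallel gripper is mounted at the origin on the work surface. World frame = base frame: x ahead of the robot, y to its left, z up, the work surface at z = 0. Lengths are in m, angles in degrees, forces in N, time in s.
With the tool pointing down it reaches from about 0.3 to 0.75 m from the base axis. Payload 8.5 kg.
Tool frame: the origin (TCP) lies midway between the tips of the shut fingers; the grasp point (between the pads) lies 19 mm behind it (env.grip_depth is the distance from the TCP to the grasp point, in m); y points along the fingers, x is the direction in which the jaws open and shut, and the axes are right-handed (so a half turn about y gives the same grasp; the last joint's range is limited). The gripper opens to 85 mm and grips with 20 to 120 N. Pads are 22 mm wide; open, the fingers measure 114 mm over their backs; the gripper's body (76 mm by 85 mm) begins 54 mm behind the grasp point. The pads swing forward as they close: fully open they stand 13 mm farther back than shut.
Start: joints at [56.763, 21.807, 74.336, -0, 83.858, -12.336], TCP at [0.196, 0.514, 0.195] pointing down, gripper open.
Joint ranges: [-178.18, 178.18], [-50.72, 133.34], [12.68, 142.11], [-81.47, 261.47], [9.98, 163.14], [-165.26, 165.26]. Speed limits (degrees/s): [136.94, 136.94, 180, 180, 180, 180].

## Interface

Orientations are given as a 3x3 rotation matrix whose columns are the frame's x, y, z axes.
In Python, from rig import env gives the robot as it stands.
- The arm moves only by the shell command python3 -m inch 'ROWS' [FORCE]. ROWS is JSON, a list that holds one entry, the list of rows, each a list of 7 numbers: the gripper command: -1 is shut, 1 is fully open, values between are in proportion, then the shift along the world's x, y, z in cm, then the turn, a rotation vector about the world's x, y, z in degrees. In form: [[[grip, dx, dy, dz, rx, ry, rz], ...]]. A call has 1 to 20 rows; each row is the pose to reach, as a shift and turn from the pose commanded when the call began; what a row does not reach only later rows make up. A row lasts 1/8 s, in which the tool goes at most 62.5 mm and 10.7 degrees, less where a joint would pass 70% of its speed; a pose out of reach is approached as far as the arm can. A call with a gripper value outside its range is refused whole. The fingers move at their own pace and stop on an object; FORCE is the grip in N (left out, the last holds). Time passes only in rows, so rows that repeat a pose let the fingers close. It gives the time, the measured TCP pose, the force and the opening at its end, in the units of the state.
- env.observe(): the state, without advancing time (a new reading comes with each control period).
- env.get_image(name): name is "side" or "top" or "wrist"; returns a dict with "frame" (480x640x3 uint8, red, green, blue), "mtx" (3x3 intrinsics, pixels), "rvec" (rotation vector, rad) and "tvec" (3), from world to camera coordinates, as OpenCV has them. Camera axes: x right, y down, z forward; pixel columns grow to the right and rows downward; lengths in m; the calibration is good to about 2 mm. A picture is of the moment at which its call begins. There is no depth.
- env.close_job(): hands the job in, once; it reports no verdict.
The state is a dict: "time_s": time; "q": joint angles; "qvel": joint speeds; "joint_efforts": joint torques, N m; "position": TCP position; "tool_rot": TCP orientation; "ft_force": force on the tool from outside, world axes, zero at the start; "wrist_torque": the same for the moment, N m; "grip_width": finger opening in m.
Only numpy, scipy, OpenCV 4.12 (cv2) and the standard library are available. Lean on these libraries where they do the work, as an engineer would, in place of code of your own. Each camera call takes 0.05 s, during which the arm holds its last target.

## Working session

There is one attempt and no reset: what is moved stays moved. The work goes in short steps, Python scripts to look and compute and a shell command to move; the robot and the scene stay as the last step left them, time stands still between calls to the robot, and variables do not carry over. Pictures are saved under pics/ and viewed, and the job is handed in when it is done.

```bash
ls; mkdir -p pics; python3 - <<'E'
from rig import env
import cv2
s=env.observe();print(s)
for n in ("side","top","wrist"):
    d=env.get_image(n);cv2.imwrite(f"pics/{n}0.png",d["frame"][:,:,::-1]);print(n,d["mtx"].tolist(),d["rvec"],d["tvec"])
print(env.grip_depth)
E
```

```text
pics
{'time_s': 0.0, 'q': array([ 5.67603870e+01,  2.18414973e+01,  7.43862232e+01,  1.62853690e-03,
        8.38598515e+01, -1.23391822e+01]), 'qvel': array([-0.0463311 ,  0.04185637,  0.02341712,  0.03849563, -0.08526895,
       -0.04942049]), 'joint_efforts': array([-3.41569676e-04, -4.48457479e+01, -2.31289333e+01, -2.09406380e-04,
        4.68676037e-03, -3.02774288e-05]), 'position': array([0.19603146, 0.51349173, 0.19439843]), 'tool_rot': array([[ 3.56747243e-01, -8.61426178e-04, -9.34200547e-01],
       [ 9.34199761e-01, -1.26285637e-03,  3.56748107e-01],
       [-1.48707327e-03, -9.99998832e-01,  3.54223600e-04]]), 'ft_force': array([ 0.12463654, -0.14899807,  1.40478765]), 'wrist_torque': array([-0.00499242, -0.02170708,  0.04703388]), 'grip_width': 0.08492457463487595}
side [[551.1240672910943, 0.0, 311.6839116396104], [0.0, 551.1240672910943, 238.51055632642772], [0.0, 0.0, 1.0]] [ 0.14826624 -2.78355312  1.29999133] [0.64389882 0.03020418 1.34051818]
top [[620.0971597175223, 0.0, 319.8968145293564], [0.0, 620.0971597175223, 240.64729406140196], [0.0, 0.0, 1.0]] [ 2.11586626 -2.1416753   0.23197978] [0.09086956 0.612368   1.20602396]
wrist [[368.7950990376319, 0.0, 316.11620635385214], [0.0, 368.7950990376319, 236.73654302705555], [0.0, 0.0, 1.0]] [-2.36769148 -1.6282625  -0.25529851] [-0.54888012 -0.03957614  0.38048752]
0.0187
```

View pics/side0.png

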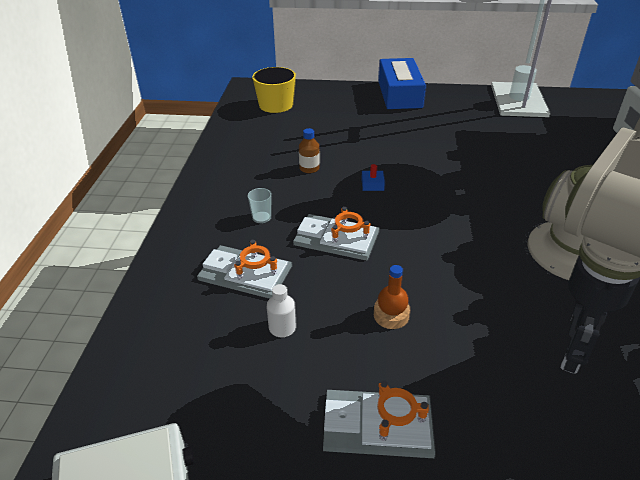

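View pics/top0.png

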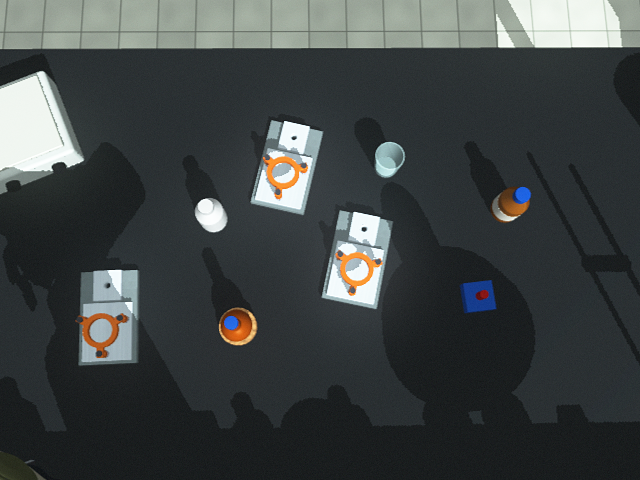

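View pics/wrist0.png

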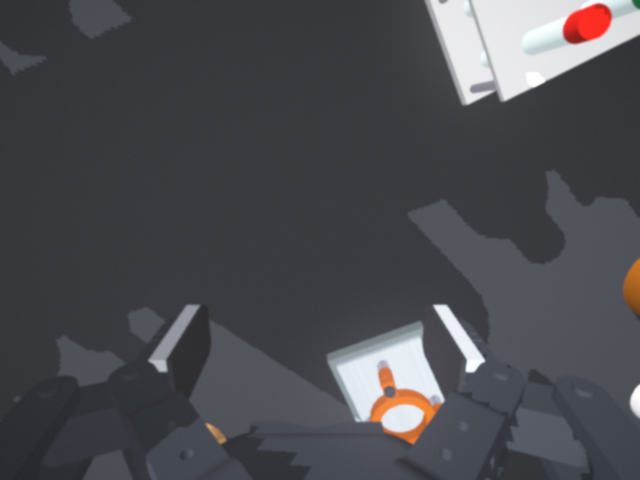

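The side view shows three holders, at about (400,405), (255,258) and (348,222), plus the flask at (393,300), pin block at (373,180), white bottle (281,310), beaker (260,205) and reagent bottle (309,152). In the top view the holder rings are at (100,330), (283,172) and (357,270), the flask stopper is at (232,323) and the pin knob at (482,295). Next I'll measure these.

```bash
cat > h.py <<'E'
import cv2,numpy as np
from rig import env
def cam(n):
    d=env.get_image(n);R=cv2.Rodrigues(np.array(d["rvec"],float))[0];t=np.array(d["tvec"],float).reshape(3)
    return dict(f=d["frame"],K=np.array(d["mtx"]),R=R,t=t,C=-R.T@t,P=np.array(d["mtx"])@np.c_[R,t])
def ray(c,uv):
    v=c["R"].T@np.linalg.inv(c["K"])@np.array([uv[0],uv[1],1.]);return v/np.linalg.norm(v)
def plane(c,uv,z):
    v=ray(c,uv);return c["C"]+v*(z-c["C"][2])/v[2]
def proj(c,p):
    q=c["P"]@np.r_[p,1];return q[:2]/q[2]
def tri(c1,u1,c2,u2):
    X=cv2.triangulatePoints(c1["P"],c2["P"],np.array(u1,float).reshape(2,1),np.array(u2,float).reshape(2,1));X=(X[:3]/X[3]).ravel()
    return X,proj(c1,X)-u1,proj(c2,X)-u2
def blobs(m,amin=15):
    n,l,s,ce=cv2.connectedComponentsWithStats(m.astype(np.uint8))
    return [(s[i],ce[i],l==i) for i in range(1,n) if s[i][4]>=amin]
def masks(f):
    h=cv2.cvtColor(f,cv2.COLOR_RGB2HSV);H,S,V=[h[...,i].astype(int) for i in range(3)]
    return dict(red=((H<5)|(H>174))&(S>170)&(V>90),orange=(H>=6)&(H<=16)&(S>180)&(V>120),blue=(H>105)&(H<125)&(S>170)&(V>60))
E
python3 - <<'E'
from h import *
c={n:cam(n) for n in("top","side")}
print("base",proj(c["top"],[0,0,0]),proj(c["side"],[0,0,0]))
for n in c:
    for k,m in masks(c[n]["f"]).items():
        for s,ce,_ in blobs(m):print(n,k,s,ce.round(1),plane(c[n],ce,.06 if k=="orange" else .03).round(3))
E
```

```text
base [366.61890181 555.50642878] [576.40850949 250.92832945]
top red [477 290  11  10  67] [482.8 294.5] [ 0.502 -0.252  0.03 ]
top orange [263 157  45  34 478] [283.  171.1] [0.761 0.158 0.06 ]
top orange [275 194   7   5  21] [278.3 196.1] [0.708 0.168 0.06 ]
top orange [504 201  25  15 252] [515.2 208. ] [ 0.678 -0.323  0.06 ]
top orange [336 253  46  36 455] [356.5 268.2] [0.556 0.01  0.06 ]
top orange [ 80 314  47  44 582] [100.7 330.8] [0.437 0.517 0.06 ]
top orange [221 315  31  27 446] [238.3 329.7] [0.435 0.247 0.06 ]
top blue [513 187  18  17 233] [521.5 194.8] [ 0.715 -0.349  0.03 ]
top blue [460 280  37  33 857] [477.1 296.4] [ 0.499 -0.24   0.03 ]
top blue [224 316  14  14 144] [230.7 322.3] [0.452 0.266 0.03 ]
side red [371 164   6  14  68] [373.1 170.4] [ 0.502 -0.27   0.03 ]
side orange [312 139   7  10  46] [314.7 143.7] [ 0.679 -0.354  0.06 ]
side orange [332 210  39  28 435] [349.2 223.1] [0.553 0.017 0.06 ]
side orange [235 243  42  31 517] [255.1 258.4] [0.757 0.166 0.06 ]
side orange [389 287  19  22 220] [400.2 298.4] [0.432 0.26  0.06 ]
side orange [378 383  51  53 905] [398.4 407.8] [0.437 0.522 0.06 ]
side blue [  119     0   157   102 12994] [196.8  44.7] [ 1.28  -1.189  0.03 ]
side blue [ 571    0   69   89 4728] [609.9  46. ] [-0.433 -1.286  0.03 ]
side blue [ 379   58   47   51 1726] [401.2  85.8] [ 0.418 -0.843  0.03 ]
side blue [303 128  11  11 101] [308.3 133.3] [ 0.713 -0.468  0.03 ]
side blue [362 171  23  20 393] [372.7 181.3] [ 0.502 -0.214  0.03 ]
side blue [390 265  13  13 138] [395.7 270.8] [0.438 0.145 0.03 ]
```

```bash
python3 - <<'E'
import cv2
a=cv2.imread("pics/top0.png")
cv2.imwrite("pics/t_hold.png",cv2.resize(a[195:325,300:500],None,fx=4,fy=4,interpolation=cv2.INTER_CUBIC))
b=cv2.imread("pics/side0.png")
cv2.imwrite("pics/s_hold.png",cv2.resize(b[150:275,270:410],None,fx=5,fy=5,interpolation=cv2.INTER_CUBIC)[:600])
E
```

```text
(no output)
```

View pics/t_hold.png

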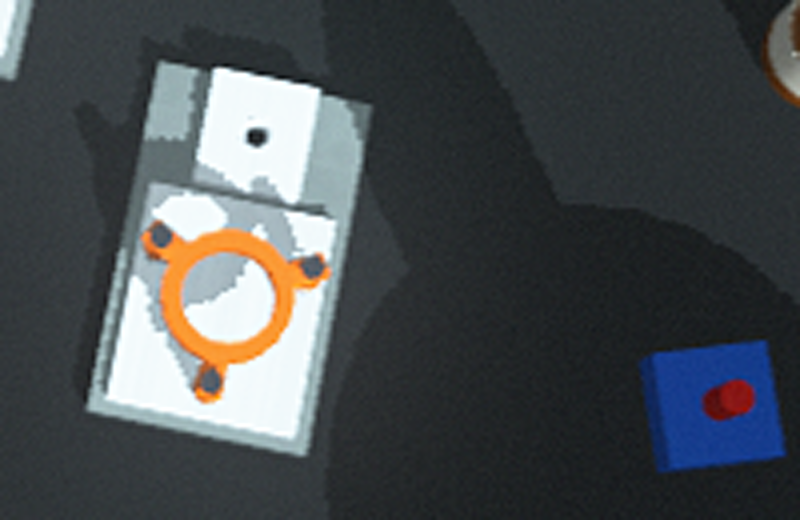

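View pics/s_hold.png

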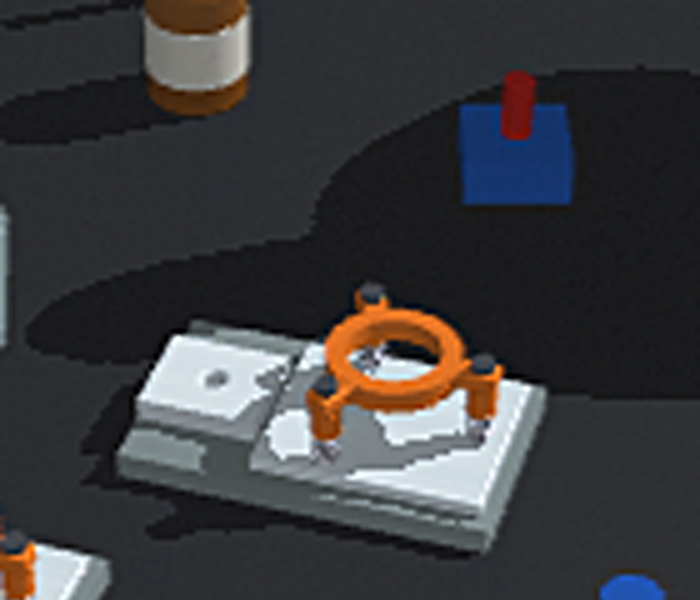

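The centre holder is nearest to the base, at about (0.556, 0.01) against radii of 0.68 and 0.78 for the other two. Its nuts and hole show clearly in the enlarged crop: hole at about (364,229) in the top image and (313,225) in the side image. Next come the precise positions.

```bash
python3 - <<'E'
from h import *
t=cam("top");s=cam("side")
def dark(c,box,th,amin=4):
    x0,y0,x1,y1=box;g=cv2.cvtColor(c["f"],cv2.COLOR_RGB2GRAY)[y0:y1,x0:x1].astype(float)
    w=np.clip(th-g,0,None);yy,xx=np.mgrid[y0:y1,x0:x1]
    return np.array([(w*xx).sum()/w.sum(),(w*yy).sum()/w.sum()])
ht=dark(t,(359,224,369,234),150);hs=dark(s,(308,221,318,230),130)
print("hole px",ht,hs,plane(t,ht,.026),plane(s,hs,.026),tri(t,ht,s,hs))
# nuts top
up=lambda p,f,o:np.array([(p[0]+.5)/f-.5+o[0],(p[1]+.5)/f-.5+o[1]])
nt=[plane(t,up(p,4,(300,195)),.069) for p in((160,235),(314,265),(209,380))]
ns=[plane(s,up(p,5,(270,150)),.069) for p in((326,384),(371,291),(483,363))]
print(np.round(nt,4),np.mean(nt,0));print(np.round(ns,4),np.mean(ns,0))
H=plane(t,ht,.026);c=np.mean(nt,0);d=(H-c)[:2];print("dist",np.linalg.norm(d),"ang",np.degrees(np.arctan2(d[1],d[0])))
H=plane(s,hs,.026);c=np.mean(ns,0);d=(H-c)[:2];print("dist",np.linalg.norm(d),"ang",np.degrees(np.arctan2(d[1],d[0])))
# ring: outer hull contour centre & inner
for c,z,box in((t,.066,(330,245,390,300)),(s,.066,(325,200,380,245))):
    m=masks(c["f"])["orange"].astype(np.uint8);m2=np.zeros_like(m);x0,y0,x1,y1=box;m2[y0:y1,x0:x1]=m[y0:y1,x0:x1]
    cs,h=cv2.findContours(m2,cv2.RETR_CCOMP,cv2.CHAIN_APPROX_NONE)
    k=max((i for i in range(len(cs)) if h[0][i][3]>=0),key=lambda i:len(cs[i]))
    e=cv2.fitEllipse(cs[k]);print("inner",e,plane(c,e[0],.06),plane(c,e[0],.066))
# pin knob
for c,n in((t,"t"),(s,"s")):
    m=masks(c["f"])["red"];b=max(blobs(m),key=lambda b:b[0][4]);print(n,b[0],b[1],"mid z.046",plane(c,b[1],.046))
    yy,xx=np.nonzero(b[2]);
    bl=max([q for q in blobs(masks(c["f"])["blue"]) if abs(q[1]-b[1]).max()<20],key=lambda b:b[0][4])
    print(" block",bl[0],bl[1],plane(c,bl[1],.028))
kt=[x for x in blobs(masks(t["f"])["red"])][0][1];ks=[x for x in blobs(masks(s["f"])["red"])][0][1]
print("pin tri",tri(t,kt,s,ks))
# stopper
g=lambda c,p:min(blobs(masks(c["f"])["blue"]),key=lambda b:np.hypot(*(b[1]-p)))
a,b=g(t,(231,322)),g(s,(396,271));print("stopper tri",tri(t,a[1],s,b[1]),plane(t,a[1],.134),plane(s,b[1],.131),a[0],b[0])
E
```

```text
hole px [363.62048588 228.84963887] [313.48717949 225.65384615] [ 0.64432971 -0.00977148  0.026     ] [ 0.64405358 -0.00712675  0.026     ] (array([ 0.6446315 , -0.00997375,  0.02377213]), array([-0.00339082,  0.08380203]), array([-0.08541567, -0.02255686]))
[[ 0.5849  0.0443  0.069 ]
 [ 0.5687 -0.0331  0.069 ]
 [ 0.5112  0.0213  0.069 ]] [0.55495205 0.01082758 0.069     ]
[[ 0.586   0.0446  0.069 ]
 [ 0.5698 -0.0316  0.069 ]
 [ 0.5119  0.0215  0.069 ]] [0.55593924 0.01149261 0.069     ]
dist 0.09172070126555854 ang -12.978454434008471
dist 0.09006007841259499 ang -11.931595041205517
inner ((356.45843505859375, 269.1174011230469), (24.451202392578125, 25.45914649963379), 110.37242126464844) [0.55379181 0.01033408 0.06      ] [0.55289487 0.01083022 0.066     ]
inner ((348.704833984375, 221.5489501953125), (9.669526100158691, 20.393993377685547), 85.23180389404297) [0.55462202 0.01132464 0.06      ] [0.55427889 0.01897168 0.066     ]
t [477 290  11  10  67] [482.82089552 294.52238806] mid z.046 [ 0.50075589 -0.24734594  0.046     ]
 block [460 280  37  33 858] [477.0979021  296.35897436] [ 0.4989978  -0.24038097  0.028     ]
s [371 164   6  14  69] [373.13043478 170.34782609] mid z.046 [ 0.50205449 -0.24522836  0.046     ]
 block [362 171  23  20 391] [372.67007673 181.29667519] [ 0.50154824 -0.21713301  0.028     ]
pin tri (array([ 0.50143941, -0.24795301,  0.04412685]), array([ 0.01805887, -0.2379328 ]), array([0.21364004, 0.04676131]))
stopper tri (array([0.44581775, 0.25385133, 0.13134614]), array([ 0.02284069, -0.20980736]), array([0.24363791, 0.04376817])) [0.44525425 0.25356817 0.134     ] [0.44627581 0.25339645 0.131     ] [224 316  14  14 144] [390 265  13  13 138]
```

```bash
python3 -m inch '[[[0,15,-38,-2,0,0,8.4],[0,15,-38,-2,0,0,8.4],[0,15,-38,-2,0,0,8.4],[0,15,-38,-2,0,0,8.4],[0,15,-38,-2,0,0,8.4],[0,15,-38,-2,0,0,8.4],[0,30.5,-76.1,-7,0,0,8.4],[0,30.5,-76.1,-7,0,0,8.4],[0,30.5,-76.1,-7,0,0,8.4],[0,30.5,-76.1,-7,0,0,8.4],[0,30.5,-76.1,-7,0,0,8.4],[0,30.5,-76.1,-7,0,0,8.4],[0,30.5,-76.1,-7,0,0,8.4],[0,30.5,-76.1,-7,0,0,8.4],[0,30.5,-76.1,-7,0,0,8.4],[0,30.5,-76.1,-7,0,0,8.4],[0,30.5,-76.1,-7,0,0,8.4],[0,30.5,-76.1,-7,0,0,8.4]]]' 30
python3 - <<'E'
from h import *
s=env.observe();print(s["time_s"],s["position"],s["tool_rot"].round(3).tolist(),s["grip_width"])
for n in("wrist","top","side"):
    c=cam(n);cv2.imwrite(f"pics/{n}1.png",c["f"][:,:,::-1])
    if n=="wrist":
        print(proj(c,[0.5014,-0.2475,.064]),proj(c,[0.5014,-0.2475,.028]))
        for b in blobs(masks(c["f"])["red"]):print(b[0],b[1],plane(c,b[1],.064))
E
```

```text
time_s: 2.6
position: [0.5012, -0.2465, 0.1254]
tool_rot: [[0.216, 0.0, -0.976], [0.976, -0.0, 0.216], [-0.0, -1.0, -0.0]]
ft_force: [-0.6, 0.6, -0.8]
grip_width: 0.0427
2.6 [ 0.50121344 -0.24654573  0.12542959] [[0.216, 0.0, -0.976], [0.976, -0.0, 0.216], [-0.0, -1.0, -0.0]] 0.04272109357141043
[315.86583318 238.21924365] [315.87070344 223.85908671]
[308 215  23  32 567] [318.7989418  231.14638448] [ 0.49687126 -0.24444036  0.064     ]
```

View pics/wrist1.png

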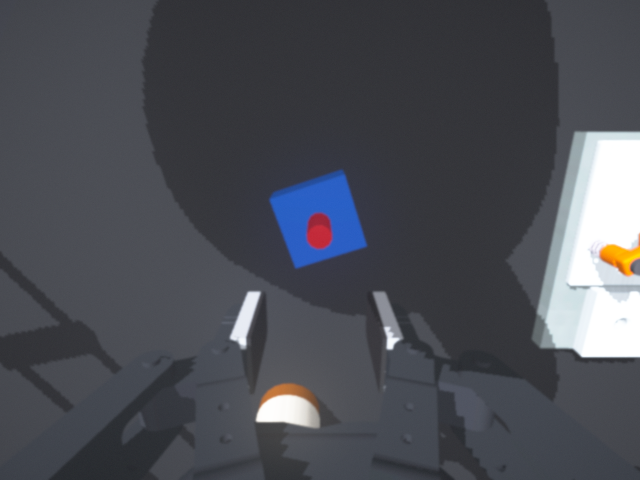

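The pin knob in the wrist image is at (319,236) against a predicted (316,238), so the pin is within about 2 mm of the TCP axis. I'll descend and grip.

```bash
python3 -m inch '[[[0,0,0.07,-4.5,0,0,0],[0,0,0.07,-7.5,0,0,0],[0,0,0.07,-9.4,0,0,0],[0,0,0.07,-9.4,0,0,0],[0,0,0.07,-9.4,0,0,0],[-1,0,0.07,-9.4,0,0,0],[-1,0,0.07,-9.4,0,0,0],[-1,0,0.07,-9.4,0,0,0],[-1,0,0.07,-9.4,0,0,0],[-1,0,0.07,-9.4,0,0,0],[-1,0,0.07,-9.4,0,0,0]]]' 40
python3 - <<'E'
from h import *
s=env.observe();print(s["time_s"],s["position"],s["grip_width"],s["ft_force"])
c=cam("wrist");cv2.imwrite("pics/wrist2.png",c["f"][:,:,::-1])
E
```

```text
time_s: 4.12
position: [0.5012, -0.2465, 0.031]
tool_rot: [[0.216, -0.0, -0.976], [0.976, 0.0, 0.216], [0.0, -1.0, 0.0]]
ft_force: [-0.6, -0.4, -0.1]
grip_width: -0.0
4.125 [ 0.50120222 -0.24649739  0.03100281] -4.312341588138262e-05 [-0.60923779 -0.40494965 -0.13882469]
```

View pics/wrist2.png

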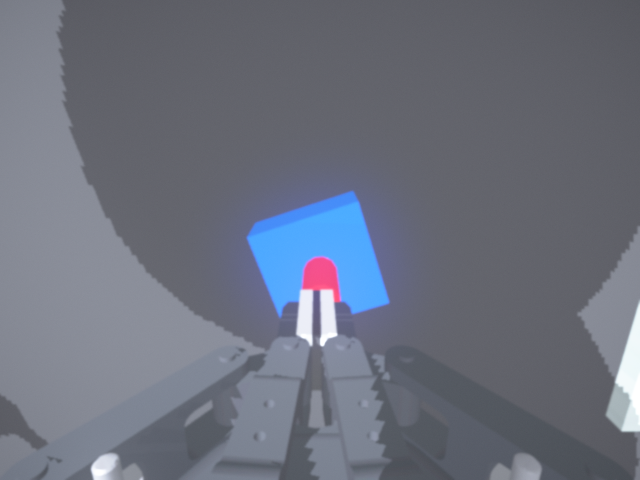

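The fingers shut completely (width 0). The knob at (320,275) lies beyond the fingertips in the image, so they closed without the pin. I'll check the geometry before moving on.

```bash
python3 - <<'E'
from h import *
c=cam("wrist");s=env.observe();p=s["position"]
print("C",c["C"]-p,"fwd",c["R"][2])
print("TCP proj",proj(c,p),proj(c,p+[0,0,.0187]))
for z in(.064,.028):print("pin",z,proj(c,[.5014,-.2475,z]))
for n in("top","side"):
    k=cam(n);cv2.imwrite(f"pics/{n}2.png",k["f"][:,:,::-1])
    u=proj(k,p).astype(int);print(n,u)
    y,x=u;im=k["f"][max(x-60,0):x+60,y-80:y+80,::-1];cv2.imwrite(f"pics/{n}2c.png",cv2.resize(im,None,fx=5,fy=5,interpolation=cv2.INTER_CUBIC))
E
```

```text
C [-0.07674698  0.01618179  0.17955636] fwd [ 0.29979533 -0.06612588 -0.95170906]
TCP proj [317.58468157 273.65614973] [317.76129278 289.31526275]
pin 0.064 [315.79853569 304.42689186]
pin 0.028 [315.80338204 272.11950702]
top [480 295]
side [373 174]
```

View pics/side2c.png

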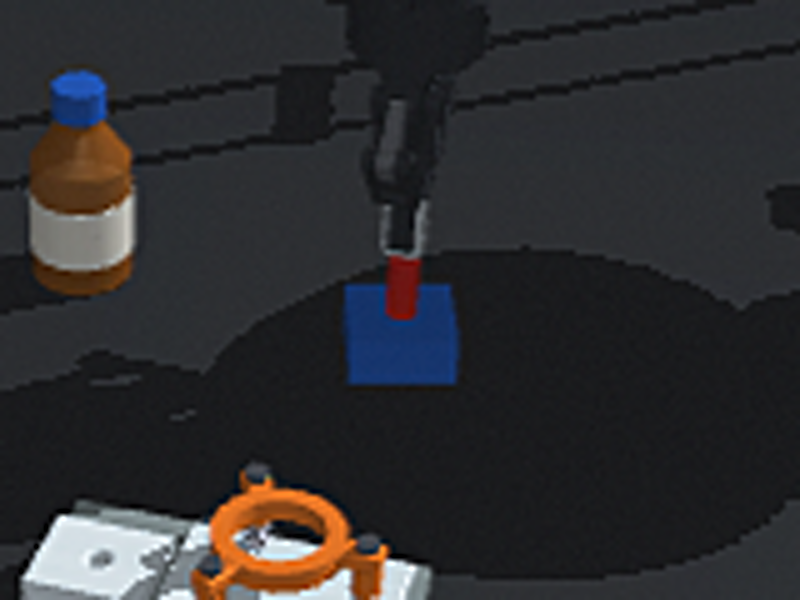

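View pics/top2c.png

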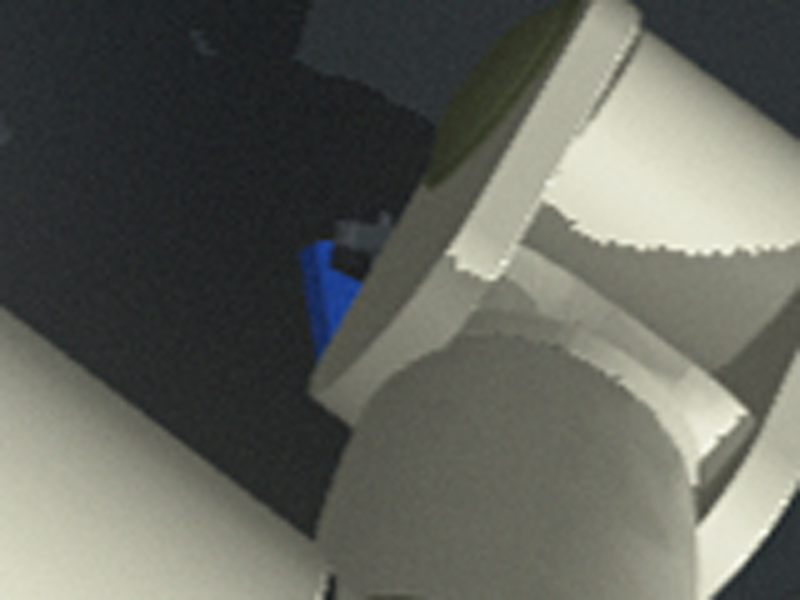

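The side image shows the shut fingertips at about (373.6,164), just at the knob's top, while the reported TCP projects to (373,174). So the real tips may sit higher than reported. I'll quantify this from this view and the start view.

```bash
python3 - <<'E'
from h import *
k=cam("side");s=env.observe();p=s["position"]
for dz in(0,.01,.02,.03,.04):print(dz,proj(k,p+[0,0,dz]).round(1))
print("start TCP",[proj(k,np.array([.19603,.51349,.1944+dz])).round(1).tolist() for dz in(0,.02,.04)])
a=cv2.imread("pics/side0.png");cv2.imwrite("pics/g0.png",cv2.resize(a[290:400,520:640],None,fx=5,fy=5))
b=cv2.imread("pics/side1.png");cv2.imwrite("pics/g1.png",cv2.resize(b[60:200,300:440],None,fx=4,fy=4,interpolation=cv2.INTER_CUBIC))
print("t1 TCP",[proj(k,np.array([.50121,-.24655,.12543+dz])).round(1).tolist() for dz in(0,.02,.04)])
E
```

```text
0 [373.2 174.6]
0.01 [373.4 171.6]
0.02 [373.5 168.6]
0.03 [373.7 165.6]
0.04 [373.9 162.5]
start TCP [[563.8, 367.2], [567.5, 359.0], [571.2, 350.6]]
t1 TCP [[375.0, 145.4], [375.4, 138.9], [375.8, 132.2]]
```

View pics/g0.png

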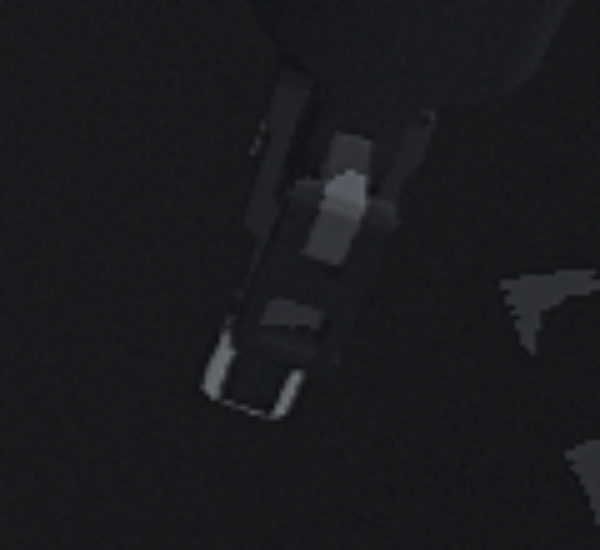

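View pics/g1.png

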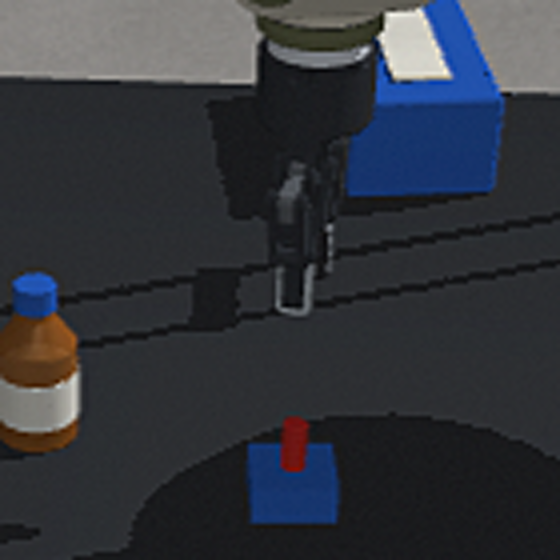

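```bash
python3 - <<'E'
from h import *
k=cam("side");w=cam("wrist")
p=np.array([.19603,.51349,.1944])
print([proj(k,p+[.357*.0425,.934*.0425,d]).round(1).tolist() for d in(0,.013,.03,.045)],"seen 569,373")
p=np.array([.50121,-.24655,.12543])
print([proj(k,p+[.216*.0213,.976*.0213,d]).round(1).tolist() for d in(0,.006,.02,.03,.04)],"seen 373.2,138")
s=env.observe();R=s["tool_rot"];p=s["position"]
print([proj(w,p+d*np.array([0,0,1])+R[:,2]*e).round(1).tolist() for d in(0,.03) for e in(-.011,.011)])
print(s["wrist_torque"],s["joint_efforts"])
a=cv2.imread("pics/wrist2.png");cv2.imwrite("pics/w2c.png",cv2.resize(a[240:360,240:400],None,fx=5,fy=5,interpolation=cv2.INTER_CUBIC))
E
```

```text
[[559.4, 388.2], [561.8, 383.0], [565.0, 375.9], [567.9, 369.5]] seen 569,373
[[373.1, 149.2], [373.2, 147.3], [373.5, 142.7], [373.7, 139.4], [373.9, 136.0]] seen 373.2,138
[[317.6, 292.5], [317.6, 254.1], [317.9, 321.8], [317.9, 278.0]]
[-0.04656922  0.06015034 -0.01084365] [ 8.62407087e-04 -4.89722693e+01 -1.76970774e+01 -2.41729776e-04
  3.28196993e-04 -3.25589292e-05]
```

View pics/w2c.png

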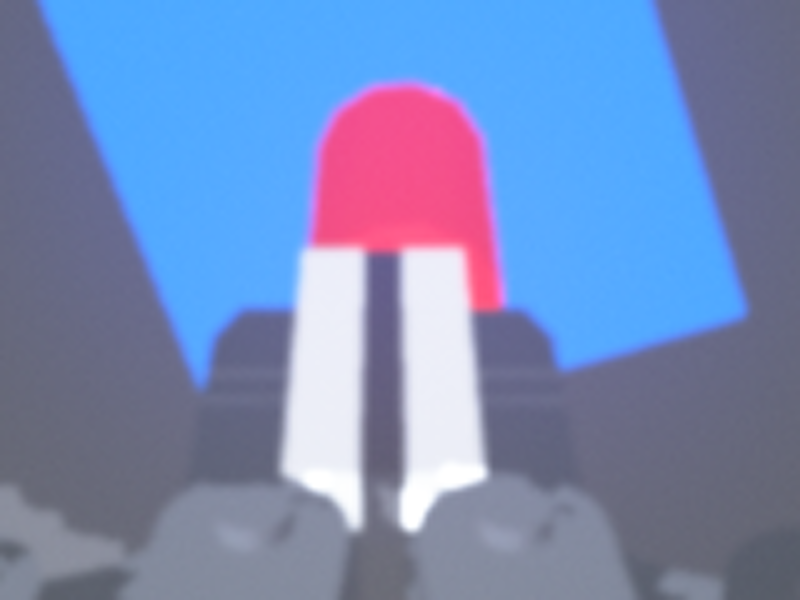

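All views agree that the real fingertips are about 30–40 mm above the reported TCP height. In the side view the shut tips are at row 164 against a predicted 174.6, and in the wrist view finger spread gives a tip depth of about 145–155 mm instead of 195 mm. So the fingers closed above the knob without touching it. I'll reopen, descend 26 mm more and look.

```bash
python3 -m inch '[[[0,0,0,0,0,0,0],[0,0,0,0,0,0,0],[0,0,0,0,0,0,0],[0,0,0,0,0,0,0],[0,0,0,-1,0,0,0],[0,0,0,-2,0,0,0],[0,0,0,-2.6,0,0,0],[0,0,0,-2.6,0,0,0]]]'
python3 - <<'E'
from h import *
s=env.observe();print(s["time_s"],s["position"],s["grip_width"],s["ft_force"])
k=cam("side");im=k["f"][110:210,320:430,::-1];cv2.imwrite("pics/side3c.png",cv2.resize(im,None,fx=6,fy=6,interpolation=cv2.INTER_CUBIC))
c=cam("wrist");cv2.imwrite("pics/wrist3.png",c["f"][:,:,::-1])
E
```

```text
time_s: 5.48
position: [0.5009, -0.2463, 0.0043]
tool_rot: [[0.217, -0.001, -0.976], [0.976, 0.001, 0.217], [0.001, -1.0, 0.001]]
ft_force: [-0.5, 0.5, -0.4]
grip_width: 0.0429
5.475 [ 0.50093936 -0.24628866  0.00434273] 0.04290852245470747 [-0.47779713  0.50205601 -0.37888135]
```

View pics/side3c.png

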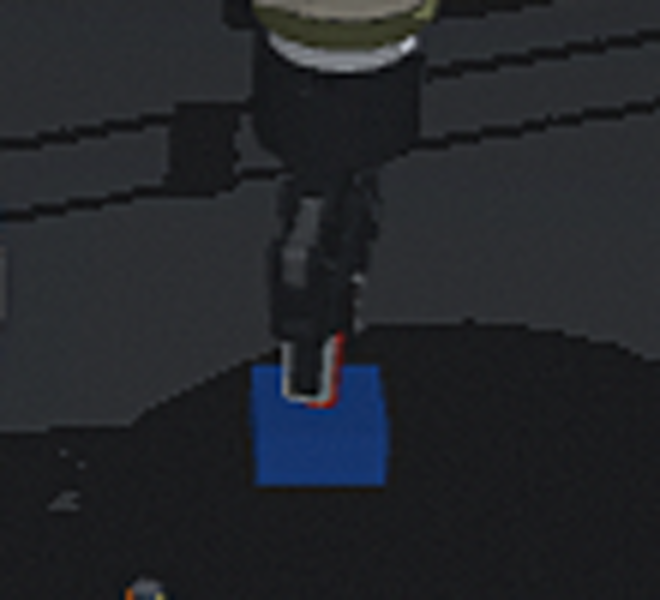

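View pics/wrist3.png

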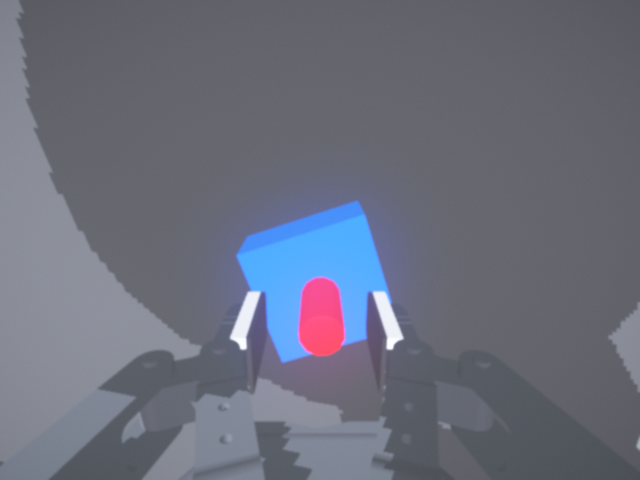

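Now the pads straddle the knob: knob top at (321,336), pads at columns 255 and 385 in the wrist image. I'll grip it and lift.

```bash
python3 -m inch '[[[0,0,0.1,0.3,0,0,0],[-1,0,0.1,0.3,0,0,0],[-1,0,0.1,0.3,0,0,0],[-1,0,0.1,0.3,0,0,0],[-1,0,0.1,0.3,0,0,0],[-1,0,0.1,0.3,0,0,0],[-1,0,0.1,0.3,0,0,0]]]' 40
python3 - <<'E'
from h import *
s=env.observe();print(s["time_s"],s["position"],s["grip_width"],s["ft_force"])
E
python3 -m inch '[[[-1,0,0,2,0,0,0],[-1,0,0,4,0,0,0],[-1,0,0,7,0,0,0],[-1,0,0,7,0,0,0],[-1,0,0,7,0,0,0]]]'
python3 - <<'E'
from h import *
s=env.observe();print(s["time_s"],s["position"],s["grip_width"],s["ft_force"])
k=cam("side");im=k["f"][80:210,320:430,::-1];cv2.imwrite("pics/side4c.png",cv2.resize(im,None,fx=4.5,fy=4.5,interpolation=cv2.INTER_CUBIC))
c=cam("wrist");cv2.imwrite("pics/wrist4.png",c["f"][:,:,::-1])
E
```

```text
time_s: 6.45
position: [0.5014, -0.2456, 0.0084]
tool_rot: [[0.216, 0.001, -0.976], [0.976, -0.0, 0.216], [-0.0, -1.0, -0.001]]
ft_force: [-0.0, 1.4, 5.8]
grip_width: 0.0166
6.45 [ 0.50142092 -0.24560269  0.00835894] 0.01660531431767518 [-0.03166517  1.38344771  5.81574628]
time_s: 7.08
position: [0.5007, -0.2452, 0.077]
tool_rot: [[0.217, -0.001, -0.976], [0.976, 0.001, 0.217], [0.001, -1.0, 0.002]]
ft_force: [0.1, -0.1, -1.2]
grip_width: 0.0171
7.075 [ 0.50068254 -0.24515759  0.07695898] 0.017082640706747386 [ 0.10586499 -0.13659623 -1.15214558]
```

View pics/side4c.png

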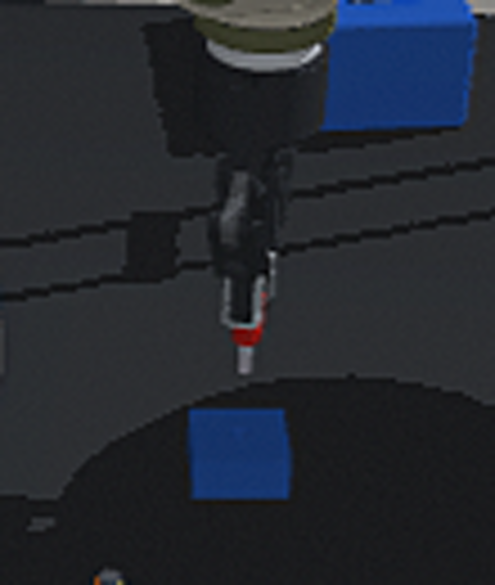

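View pics/wrist4.png

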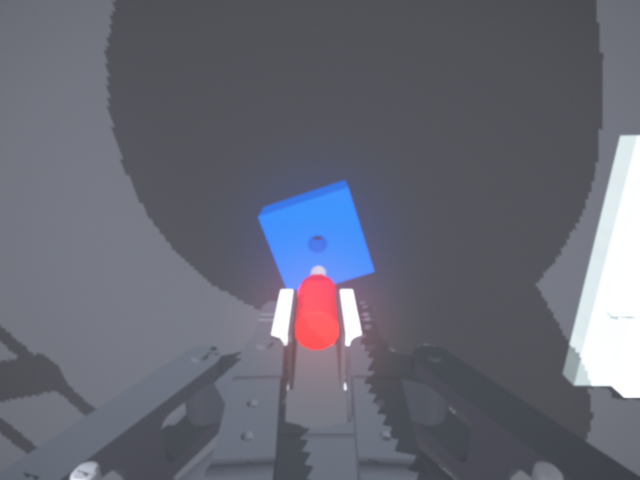

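The pin is held and upright with its shank visible, and the block is empty (hole at (317,243) in the wrist image). Next I'll move it over the flange hole.

```bash
python3 -m inch '[[[-1,14.4,23.5,0,0,0,0],[-1,14.4,23.5,0,0,0,0],[-1,14.4,23.5,0,0,0,0],[-1,14.4,23.5,0,0,0,0],[-1,14.4,23.5,0,0,0,0],[-1,14.4,23.5,0,0,0,0],[-1,14.4,23.5,-2.5,0,0,0],[-1,14.4,23.5,-2.5,0,0,0],[-1,14.4,23.5,-2.5,0,0,0],[-1,14.4,23.5,-2.5,0,0,0]]]'
python3 - <<'E'
from h import *
s=env.observe();print(s["time_s"],s["position"],s["grip_width"],s["ft_force"])
k=cam("side");im=k["f"][150:260,250:380,::-1];cv2.imwrite("pics/side5c.png",cv2.resize(im,None,fx=5,fy=5,interpolation=cv2.INTER_CUBIC))
k=cam("top");cv2.imwrite("pics/top5.png",k["f"][:,:,::-1])
c=cam("wrist");cv2.imwrite("pics/wrist5.png",c["f"][:,:,::-1])
E
```

```text
time_s: 8.43
position: [0.6455, -0.0111, 0.054]
tool_rot: [[0.217, 0.001, -0.976], [0.976, -0.0, 0.217], [-0.0, -1.0, -0.001]]
ft_force: [0.2, -0.4, -0.9]
grip_width: 0.0165
8.425 [ 0.64554423 -0.01105271  0.05395845] 0.016459733696388427 [ 0.16368353 -0.43299893 -0.89303204]
```

View pics/side5c.png

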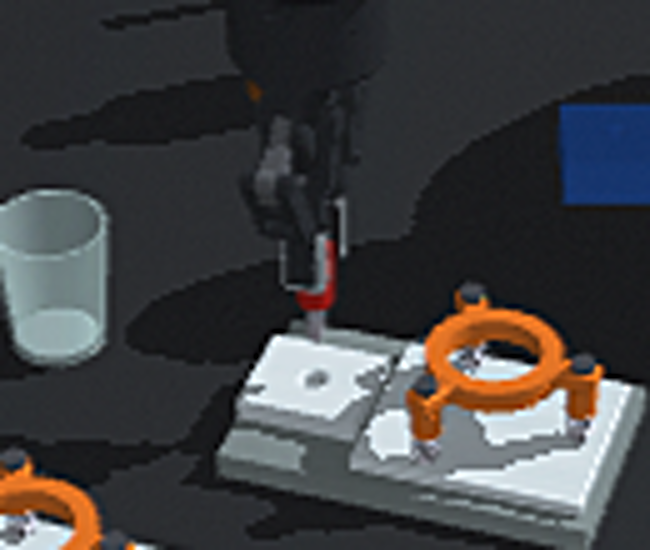

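View pics/wrist5.png

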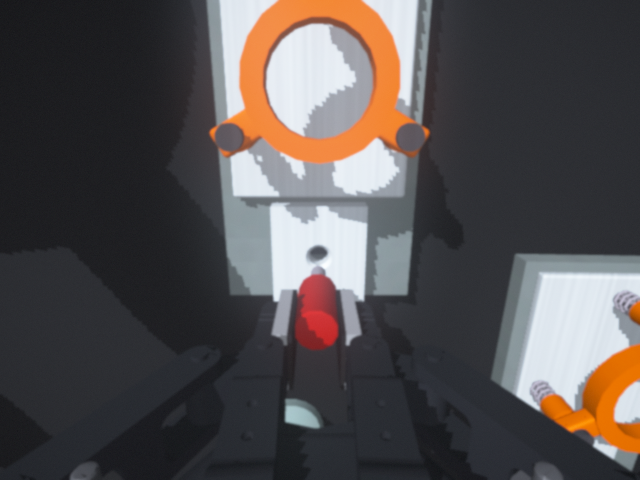

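The pin tip is at about (313.6,217) in the side image and (318,268) in the wrist image; the hole is at (313.4,225.6) and (317.5,254). I'll triangulate both.

```bash
python3 - <<'E'
from h import *
w=cam("wrist");s=cam("side")
a=w["f"][235:300,285:350,::-1];cv2.imwrite("pics/w5c.png",cv2.resize(a,None,fx=8,fy=8,interpolation=cv2.INTER_CUBIC))
up=lambda p,f,o:np.array([(p[0]+.5)/f-.5+o[0],(p[1]+.5)/f-.5+o[1]])
hw=plane(w,(317.5,254),.026);print("hole wrist",hw)
print("tip tri",tri(w,(318,266.5),s,up((318,338),5,(250,150))))
p=env.observe()["position"]
for n,c in(("wrist",w),("side",s)):print(n,[proj(c,[p[0],p[1],z]).round(1).tolist() for z in(.035,.045,.055)])
print("hole proj est",proj(w,[.6445,-.0095,.026]),proj(s,[.6445,-.0095,.026]))
E
```

```text
hole wrist [ 0.64468379 -0.01042912  0.026     ]
tip tri (array([ 0.6441703 , -0.01012234,  0.05032605]), array([0.0464636 , 2.50141973]), array([0.21265019, 0.11178416]))
wrist [[317.6, 260.5], [317.7, 267.2], [317.8, 274.6]]
side [[313.1, 222.0], [313.0, 218.9], [313.0, 215.7]]
hole proj est [318.94813975 253.40234188] [313.41745606 225.06211447]
```

View pics/w5c.png

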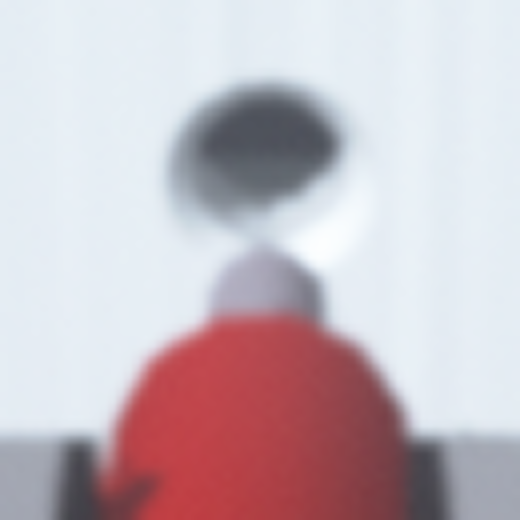

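```bash
python3 -m inch '[[[-1,0,0.05,-1,0,0,0],[-1,0,0.05,-2,0,0,0],[-1,0,0.05,-2.7,0,0,0],[-1,0,0.05,-3.2,0,0,0],[-1,0,0.05,-3.2,0,0,0]]]'
python3 -m inch '[[[-1,0,0,-0.5,0,0,0],[-1,0,0,-1,0,0,0],[-1,0,0,-1.4,0,0,0],[-1,0,0,-1.4,0,0,0]]]'
```

```text
time_s: 9.3
position: [0.6451, -0.01, 0.0206]
tool_rot: [[0.216, -0.001, -0.976], [0.976, 0.0, 0.216], [0.0, -1.0, 0.001]]
ft_force: [-0.3, -0.6, 0.0]
grip_width: 0.0161
time_s: 9.8
position: [0.6452, -0.01, 0.0068]
tool_rot: [[0.216, -0.0, -0.976], [0.976, 0.0, 0.216], [-0.0, -1.0, 0.0]]
ft_force: [-0.6, -0.2, -0.3]
grip_width: 0.0162
```

```bash
python3 -m inch '[[[-1,0,0,-0.1,0,0,0],[-1,0,0,-0.2,0,0,0],[-1,0,0,-0.2,0,0,0]]]'
python3 - <<'E'
from h import *
k=cam("side");im=k["f"][150:260,250:380,::-1];cv2.imwrite("pics/side6c.png",cv2.resize(im,None,fx=5,fy=5,interpolation=cv2.INTER_CUBIC))
c=cam("wrist");cv2.imwrite("pics/wrist6.png",c["f"][:,:,::-1])
E
```

```text
time_s: 10.18
position: [0.6456, -0.0101, 0.0063]
tool_rot: [[0.216, 0.001, -0.976], [0.976, -0.0, 0.216], [-0.0, -1.0, -0.002]]
ft_force: [-2.7, 1.3, 8.4]
grip_width: 0.0164
```

View pics/side6c.png

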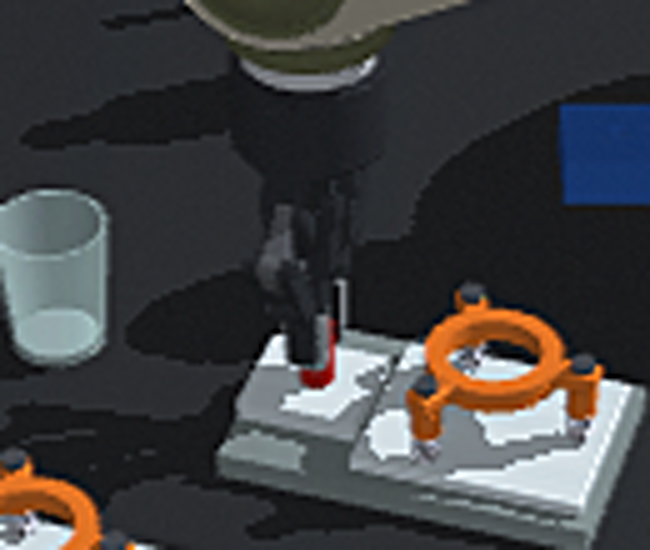

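View pics/wrist6.png

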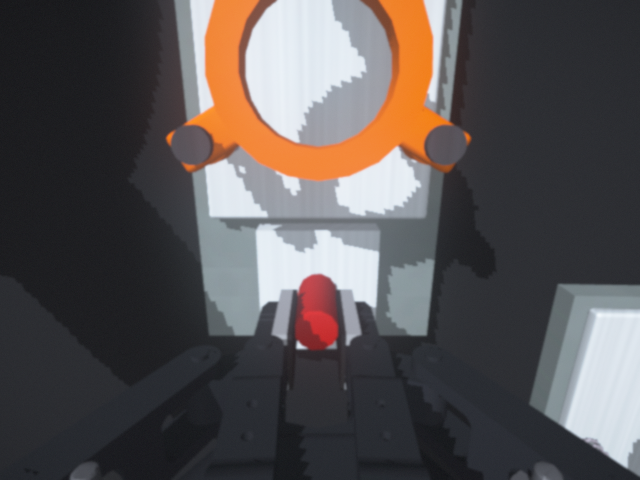

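The knob rests on the flange in both views, no shank shows, and the force rose to 8.4 N on contact. Now I'll let go and go straight up.

```bash
python3 -m inch '[[[0,0,0,0.1,0,0,0],[0,0,0,0.1,0,0,0],[0,0,0,0.1,0,0,0],[0,0,0,0.1,0,0,0],[0,0,0,3,0,0,0],[0,0,0,8,0,0,0],[0,0,0,14,0,0,0],[0,0,0,14,0,0,0],[0,0,0,14,0,0,0]]]'
python3 - <<'E'
from h import *
k=cam("side");im=k["f"][150:260,250:380,::-1];cv2.imwrite("pics/side7c.png",cv2.resize(im,None,fx=5,fy=5,interpolation=cv2.INTER_CUBIC))
c=cam("wrist");cv2.imwrite("pics/wrist7.png",c["f"][:,:,::-1])
E
```

```text
time_s: 11.4
position: [0.6448, -0.0099, 0.1443]
tool_rot: [[0.216, -0.001, -0.976], [0.976, 0.0, 0.216], [-0.0, -1.0, 0.001]]
ft_force: [-0.4, 1.1, 0.3]
grip_width: 0.0428
```

View pics/side7c.png

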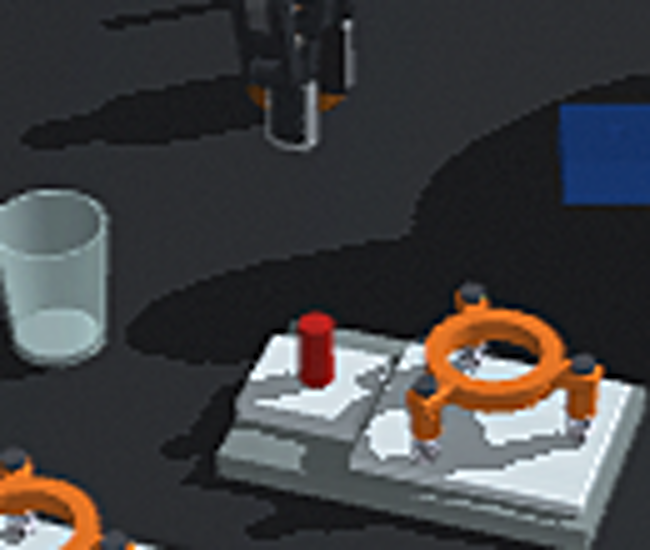

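View pics/wrist7.png

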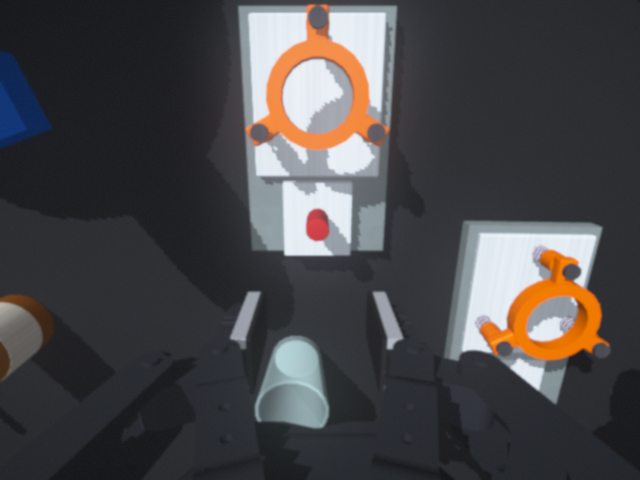

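The pin stands upright in the flange hole, untouched, with the knob on the flange (side image (313,220); wrist image (317,225)). Now to above the flask.

```bash
python3 - <<'E'
from h import *
c=cam("wrist")
N=[plane(c,u,.070) for u in((318,17),(259,132),(376.5,132))];print("ring axis wrist",np.mean(N,0))
E
python3 -m inch '[[[0.4,-19.9,26.4,0,0,0,0],[0.4,-19.9,26.4,0,0,0,0],[0.4,-19.9,26.4,0,0,0,0],[0.4,-19.9,26.4,0,0,0,0],[0.4,-19.9,26.4,0,0,0,0],[0.4,-19.9,26.4,0,0,0,0],[0.4,-19.9,26.4,0,0,0,0],[0.4,-19.9,26.4,0,0,0,0]]]'
python3 - <<'E'
from h import *
s=cam("side");c=cam("wrist");cv2.imwrite("pics/wrist8.png",c["f"][:,:,::-1]);cv2.imwrite("pics/side8.png",s["f"][:,:,::-1])
for n,k in(("w",c),("s",s)):
  for b in blobs(masks(k["f"])["blue"]):
    if b[0][4]<8000:print(n,b[0],b[1],plane(k,b[1],.138))
E
```

```text
ring axis wrist [0.55474449 0.01052045 0.07      ]
time_s: 12.55
position: [0.4472, 0.253, 0.1446]
tool_rot: [[0.218, -0.0, -0.976], [0.976, -0.0, 0.218], [-0.0, -1.0, 0.0]]
ft_force: [0.2, 0.2, -0.3]
grip_width: 0.0598
w [ 295  254   46   33 1045] [318.42583732 270.91004785] [0.44858204 0.2530942  0.138     ]
s [ 571   46   66   43 1725] [607.01855072  71.68985507] [-0.24099743 -0.76030574  0.138     ]
s [ 379   58   47   43 1109] [397.80072137  78.07123535] [ 0.43915861 -0.66094463  0.138     ]
s [303 128  12  11 102] [308.32352941 133.30392157] [ 0.68694244 -0.27516143  0.138     ]
s [362 171  22  20 419] [372.22673031 180.33412888] [ 0.50343108 -0.05720957  0.138     ]
s [390 265  13  13 138] [395.73913043 270.81884058] [0.44683161 0.26092826 0.138     ]
```

View pics/wrist8.png

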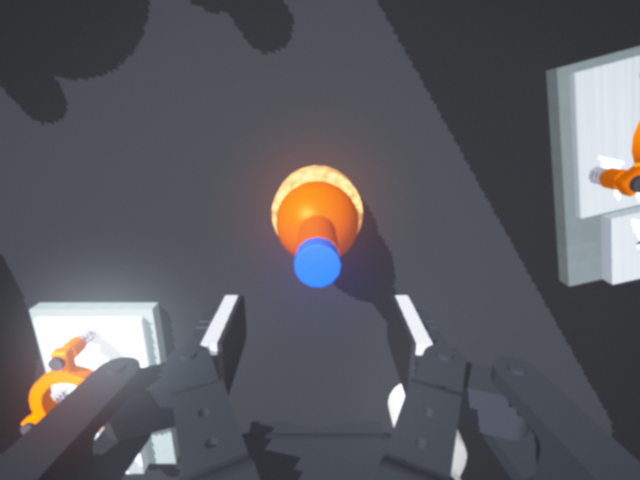

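View pics/side8.png

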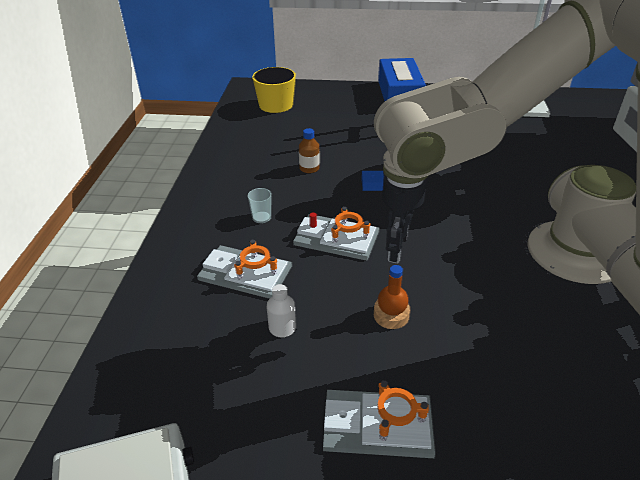

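The stopper top is at (318,264) in the wrist image, midway between the pads, so the flask is at about (0.445, 0.253). I'll descend around the neck and grip.

```bash
python3 -m inch '[[[0.4,-0.2,0,-3,0,0,0],[0.4,-0.2,0,-6,0,0,0],[0.4,-0.2,0,-8.4,0,0,0],[0.4,-0.2,0,-8.4,0,0,0],[0.4,-0.2,0,-8.4,0,0,0]]]'
python3 - <<'E'
from h import *
s=cam("side");c=cam("wrist");cv2.imwrite("pics/wrist9.png",c["f"][:,:,::-1])
cv2.imwrite("pics/side9c.png",cv2.resize(s["f"][215:335,330:460,::-1],None,fx=5,fy=5,interpolation=cv2.INTER_CUBIC))
E
```

```text
time_s: 13.28
position: [0.4451, 0.2537, 0.0619]
tool_rot: [[0.217, 0.001, -0.976], [0.976, 0.0, 0.217], [0.001, -1.0, -0.001]]
ft_force: [-0.6, -0.6, 0.8]
grip_width: 0.0595
```

View pics/side9c.png

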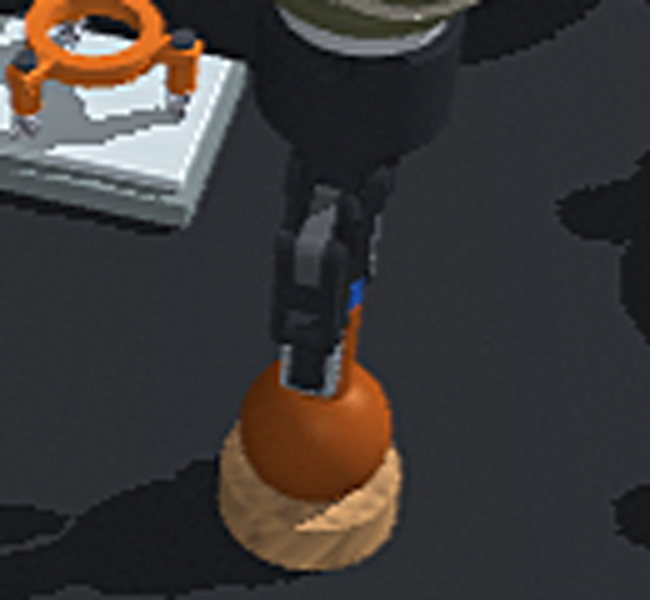

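View pics/wrist9.png

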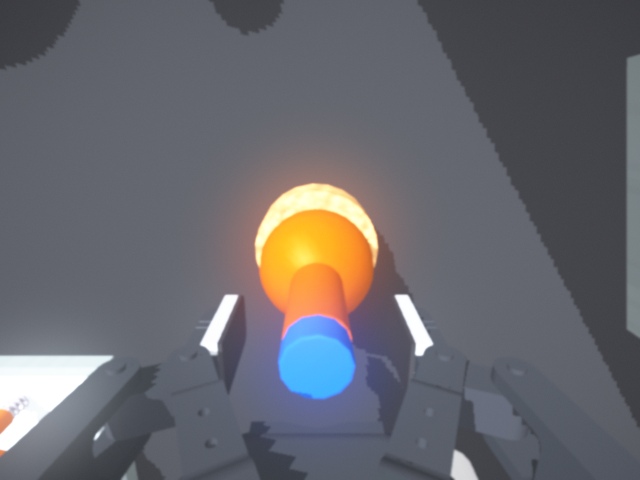

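```bash
python3 -m inch '[[[-1,0,0,0,0,0,0],[-1,0,0,0,0,0,0],[-1,0,0,0,0,0,0],[-1,0,0,0,0,0,0],[-1,0,0,0,0,0,0],[-1,0,0,0,0,0,0]]]' 60
python3 -m inch '[[[-1,0,0,2,0,0,0],[-1,0,0,5,0,0,0],[-1,0,0,8,0,0,0],[-1,0,0,8,0,0,0]]]'
python3 - <<'E'
from h import *
s=cam("side");c=cam("wrist");cv2.imwrite("pics/wrist10.png",c["f"][:,:,::-1])
cv2.imwrite("pics/side10c.png",cv2.resize(s["f"][175:335,330:460,::-1],None,fx=3.7,fy=3.7,interpolation=cv2.INTER_CUBIC))
E
```

```text
time_s: 14.12
position: [0.4445, 0.2541, 0.0614]
tool_rot: [[0.216, 0.001, -0.976], [0.976, 0.0, 0.216], [0.0, -1.0, -0.001]]
ft_force: [-0.3, -0.8, 5.8]
grip_width: 0.0246
time_s: 14.62
position: [0.4449, 0.2543, 0.1423]
tool_rot: [[0.216, 0.003, -0.976], [0.976, 0.001, 0.216], [0.002, -1.0, -0.003]]
ft_force: [-0.2, -0.1, -1.9]
grip_width: 0.0245
```

View pics/side10c.png

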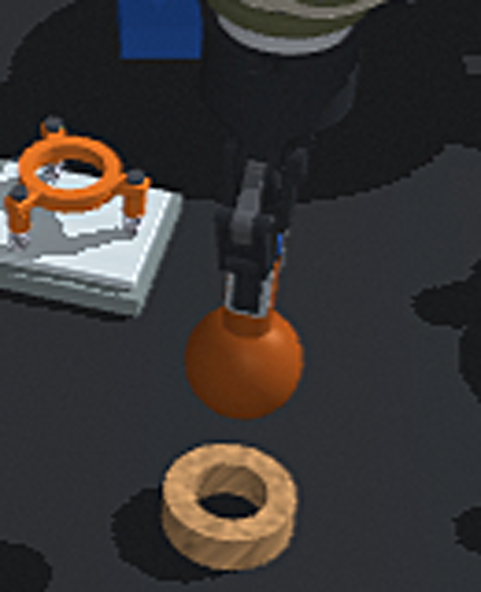

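View pics/wrist10.png

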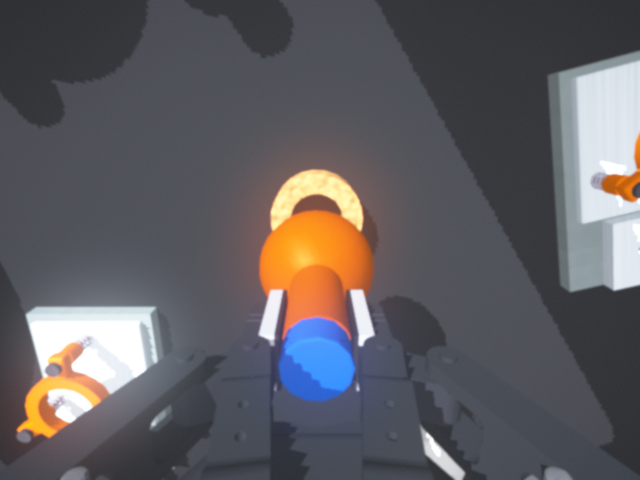

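The flask is held upright at the neck, clear of the cork ring (bulb at about (396,272) in the side image). Moving over the orange ring.

```bash
python3 -m inch '[[[-1,11,-24.3,0,0,0,0],[-1,11,-24.3,0,0,0,0],[-1,11,-24.3,0,0,0,0],[-1,11,-24.3,0,0,0,0],[-1,11,-24.3,0,0,0,0],[-1,11,-24.3,0,0,0,0],[-1,11,-24.3,-2.5,0,0,0],[-1,11,-24.3,-2.5,0,0,0],[-1,11,-24.3,-2.5,0,0,0]]]'
python3 - <<'E'
from h import *
s=cam("side");c=cam("wrist");t=cam("top");cv2.imwrite("pics/wrist11.png",c["f"][:,:,::-1])
cv2.imwrite("pics/side11c.png",cv2.resize(s["f"][150:270,280:420,::-1],None,fx=5,fy=5,interpolation=cv2.INTER_CUBIC))
cv2.imwrite("pics/top11c.png",cv2.resize(t["f"][190:310,300:440,::-1],None,fx=5,fy=5,interpolation=cv2.INTER_CUBIC))
p=env.observe()["position"];print(p,proj(s,[.5552,.011,.096]),proj(s,[.5552,.011,.066]))
E
```

```text
time_s: 15.85
position: [0.5541, 0.0121, 0.1166]
tool_rot: [[0.215, 0.0, -0.977], [0.977, 0.0, 0.215], [0.0, -1.0, -0.0]]
ft_force: [0.7, -0.1, -0.5]
grip_width: 0.0243
[0.55444296 0.01138533 0.11683065] [348.83527494 209.67806323] [348.53607033 219.51949134]
```

View pics/side11c.png

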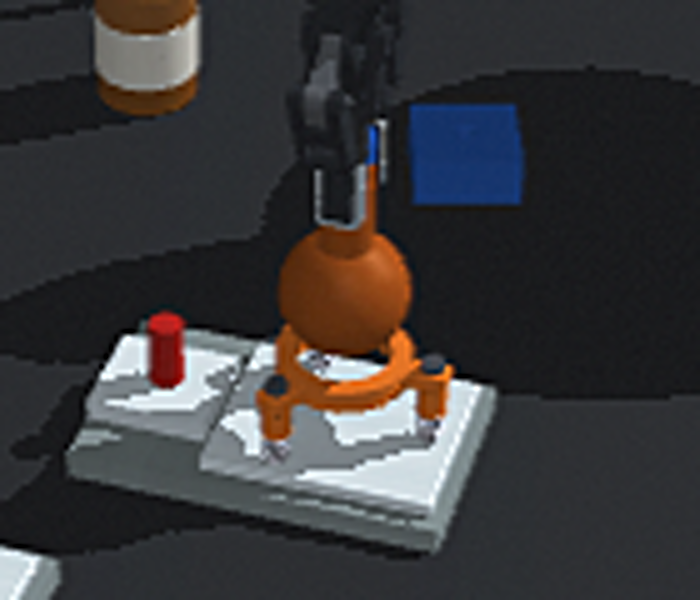

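View pics/wrist11.png

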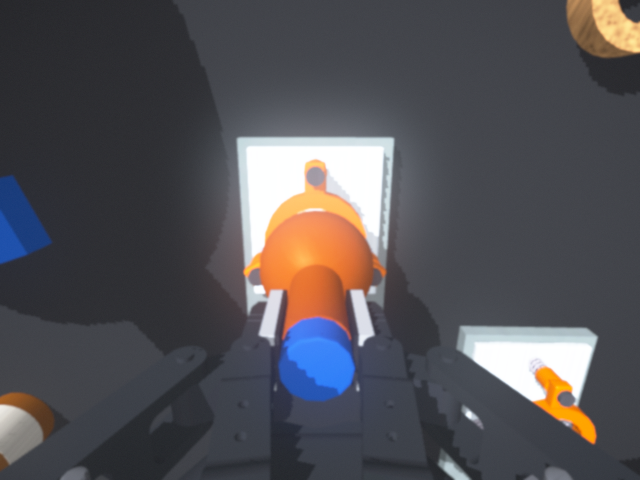

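View pics/top11c.png

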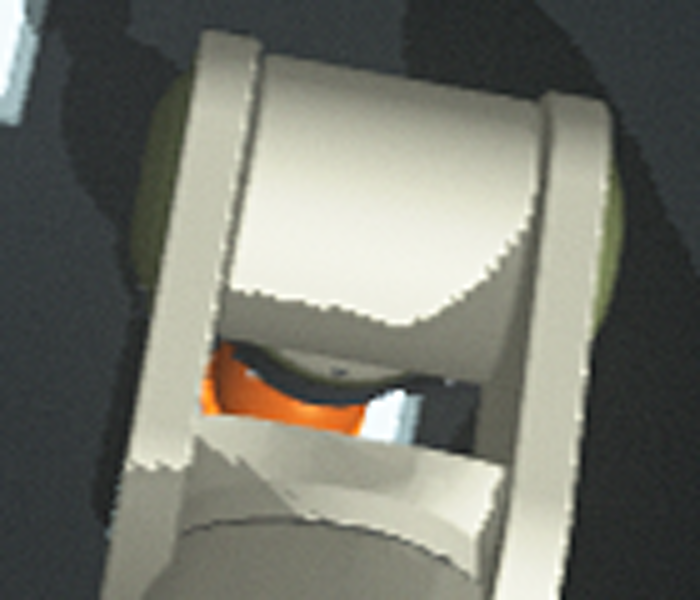

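The bulb is at (348.6,208) in the side image, where a bulb centred over the ring should project ((348.8,207.5)). It is also centred between the ears in the wrist image. I'll lower it to seat.

```bash
python3 -m inch '[[[-1,0.05,0,-0.5,0,0,0],[-1,0.05,0,-1,0,0,0],[-1,0.05,0,-1.3,0,0,0],[-1,0.05,0,-1.5,0,0,0],[-1,0.05,0,-1.5,0,0,0]]]'
python3 -m inch '[[[-1,0,0,-0.1,0,0,0],[-1,0,0,-0.2,0,0,0],[-1,0,0,-0.2,0,0,0]]]'
```

```text
time_s: 16.62
position: [0.5547, 0.011, 0.1012]
tool_rot: [[0.216, 0.0, -0.976], [0.976, -0.0, 0.216], [-0.0, -1.0, -0.0]]
ft_force: [-1.4, -0.6, 2.4]
grip_width: 0.0247
time_s: 17.0
position: [0.5547, 0.011, 0.0991]
tool_rot: [[0.217, 0.0, -0.976], [0.976, -0.0, 0.217], [-0.0, -1.0, -0.0]]
ft_force: [-1.2, 0.3, 2.5]
grip_width: 0.0247
```

Contact has been made at the expected height (about 2.4 N). Now a slow straight press of 16 mm, then I'll check the force.

```bash
python3 -m inch '[[[-1,0,0,0,0,0,0],[-1,0,0,-0.2,0,0,0],[-1,0,0,-0.4,0,0,0],[-1,0,0,-0.6,0,0,0],[-1,0,0,-0.8,0,0,0],[-1,0,0,-0.8,0,0,0]]]'
python3 - <<'E'
from h import *
s=cam("side");cv2.imwrite("pics/side12c.png",cv2.resize(s["f"][150:270,280:420,::-1],None,fx=5,fy=5,interpolation=cv2.INTER_CUBIC))
E
python3 -m inch '[[[-1,0,0,-0.2,0,0,0],[-1,0,0,-0.4,0,0,0],[-1,0,0,-0.6,0,0,0],[-1,0,0,-0.6,0,0,0]]]'
```

```text
time_s: 17.75
position: [0.5548, 0.0109, 0.091]
tool_rot: [[0.216, 0.0, -0.976], [0.976, -0.0, 0.216], [-0.0, -1.0, -0.0]]
ft_force: [-1.9, 1.0, 4.6]
grip_width: 0.0245
time_s: 18.3
position: [0.5548, 0.011, 0.0853]
tool_rot: [[0.216, 0.0, -0.976], [0.976, -0.0, 0.216], [-0.0, -1.0, -0.001]]
ft_force: [-2.8, -0.0, 7.7]
grip_width: 0.0248
```

View pics/side12c.png

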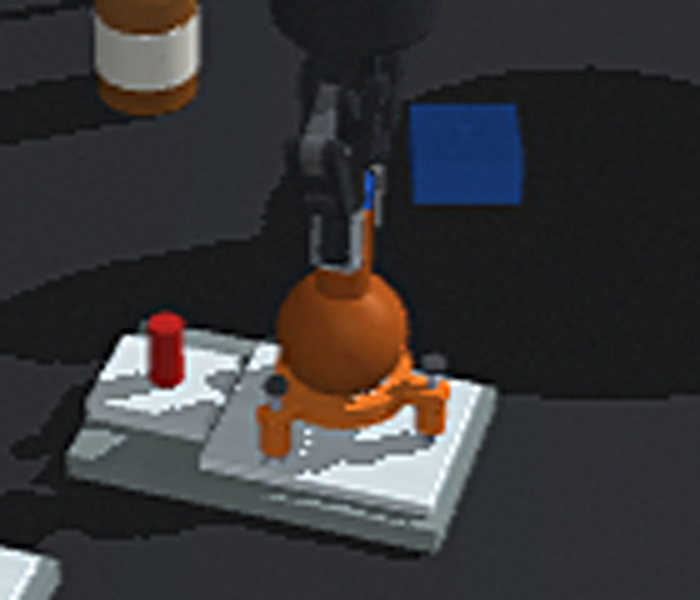

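The ring is going down with the flask upright in it: the ears have dropped below the nuts, with the force rising as the springs should give. I'll continue in 1 mm steps to the bottom stop.

```bash
python3 -m inch '[[[-1,0,0,-0.1,0,0,0],[-1,0,0,-0.2,0,0,0],[-1,0,0,-0.2,0,0,0]]]'; python3 -m inch '[[[-1,0,0,-0.1,0,0,0],[-1,0,0,-0.1,0,0,0],[-1,0,0,-0.1,0,0,0]]]';python3 -m inch '[[[-1,0,0,-0.1,0,0,0],[-1,0,0,-0.1,0,0,0],[-1,0,0,-0.1,0,0,0]]]'
```

```text
time_s: 18.68
position: [0.5549, 0.011, 0.0834]
tool_rot: [[0.216, 0.001, -0.976], [0.976, -0.0, 0.216], [-0.0, -1.0, -0.001]]
ft_force: [-3.5, 0.3, 8.7]
grip_width: 0.025
time_s: 19.05
position: [0.555, 0.0109, 0.0829]
tool_rot: [[0.216, 0.001, -0.976], [0.976, -0.0, 0.216], [-0.0, -1.0, -0.001]]
ft_force: [-4.4, 0.1, 11.7]
grip_width: 0.0247
time_s: 19.42
position: [0.5551, 0.0109, 0.0827]
tool_rot: [[0.216, 0.002, -0.976], [0.976, -0.001, 0.216], [-0.0, -1.0, -0.002]]
ft_force: [-5.9, 0.2, 17.2]
grip_width: 0.0245
```

```bash
python3 -m inch '[[[-1,0,0,0,0,0,0],[-1,0,0,0,0,0,0],[-1,0,0,0,0,0,0],[-1,0,0,0,0,0,0]]]'
python3 - <<'E'
from h import *
s=cam("side");cv2.imwrite("pics/side13c.png",cv2.resize(s["f"][150:270,280:420,::-1],None,fx=5,fy=5,interpolation=cv2.INTER_CUBIC));cv2.imwrite("pics/side13.png",s["f"][:,:,::-1])
c=cam("wrist");cv2.imwrite("pics/wrist13.png",c["f"][:,:,::-1])
o=env.observe();print(o["position"],o["ft_force"],o["wrist_torque"],abs(o["qvel"]).max())
E
```

```text
time_s: 19.92
position: [0.5551, 0.0109, 0.0827]
tool_rot: [[0.216, 0.002, -0.976], [0.976, -0.001, 0.216], [-0.0, -1.0, -0.002]]
ft_force: [-5.8, 0.1, 18.5]
grip_width: 0.025
[0.55510972 0.01090976 0.08268987] [-6.55804025  0.2092647  18.44838878] [ 0.04840004  1.04699876 -0.03112204] 0.07095464510627214
```

View pics/side13c.png

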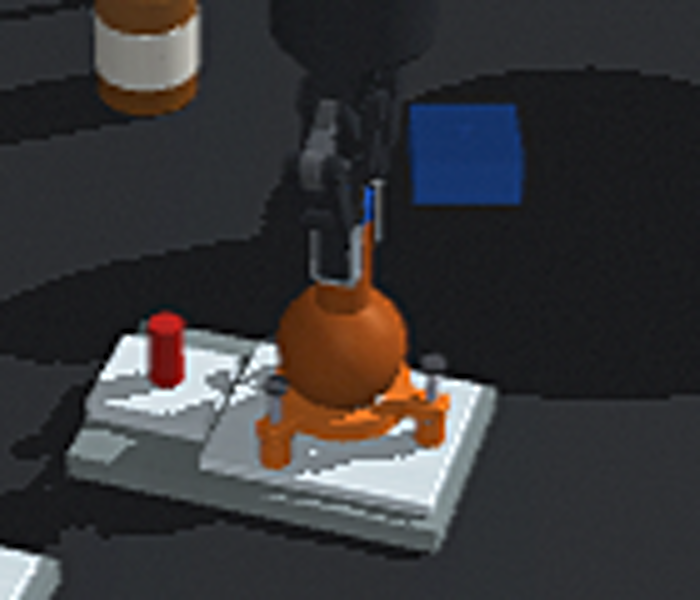

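View pics/wrist13.png

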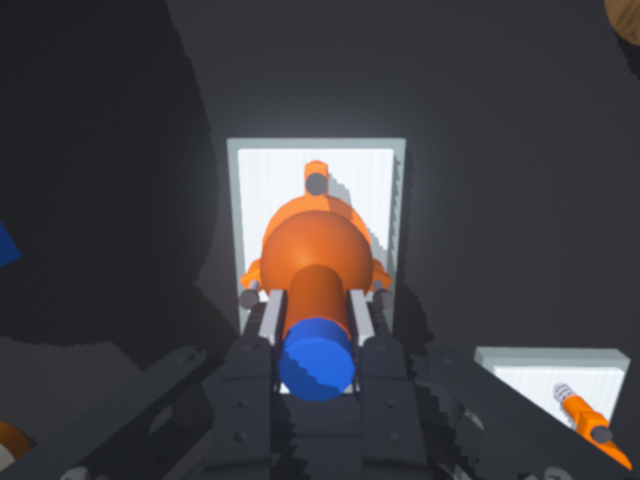

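View pics/side13.png

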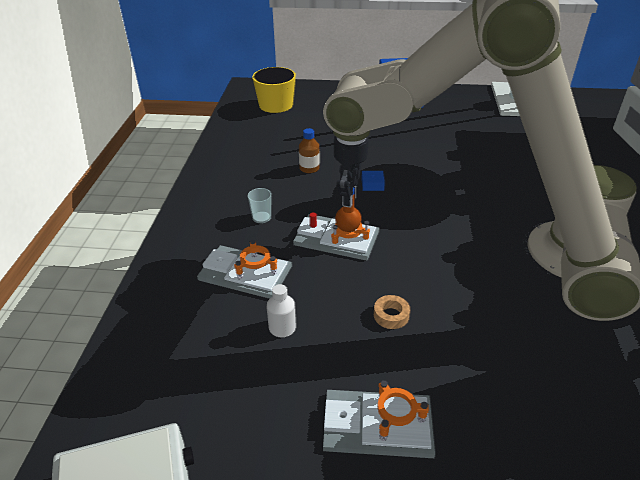

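The ring is down at its stop: the ears sit well below the nuts (side crop (275,420) against (275,385)). The flask is upright, the fingers are well above the nuts, the pin stands at (313,220), and the bottles and beaker are where they were. Handing in.

```bash
python3 - <<'E'
from rig import env
print(env.close_job());print(env.observe()["time_s"])
E
```

```text
the job is handed in; nothing more can be done
None
the job is handed in; nothing more can be done
```

I moved the pin from its block into the flange hole of the nearest holder and let go. Then I set the flask in the orange ring, pressed it to the bottom stop, and handed the job in at about 20 s while still holding it down.

**Last checks:**
- **Ring:** the TCP came down about 18 mm after the flask first touched the ring. The upward force then rose from 8.7 N to 18.5 N with almost no further movement, so the ring was at its stop.
- **Flask and pin:** the pictures showed the flask upright in the ring and the fingers well above the holder. The pin stood untouched with its knob on the flange.
- **Bystanders:** the two bottles and the beaker were where they started.

**What went wrong or disagreed:**
- **Missed first grasp:** the first try at the pin closed on air, without touching anything. The pictures showed the fingertips about 30 mm higher than the reported TCP. From then on I set heights from the pictures and contact forces.
- **Sideways force:** about 6 N in -x remained at the end, so the flask was not held perfectly centred. I estimate the error at 1 mm or less.
- **Not measured:** I could not read the ring's position or the separate contact forces directly. Those rest on TCP travel, wrist force and the pictures.

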